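# Sort the pipettes by plunger spring

## Robot

A 6-joint arm with a two-finger parallel gripper is mounted at the origin on a cart in front of the work surface, level with it; the furniture and walls round the work are solid. World frame = base frame: x ahead of the robot, y to its left, z up, the work surface at z = 0. Lengths are in m, angles in rad, forces in N, time in s.
With the tool pointing down it reaches from about 0.35 to 0.85 m from the base axis. Payload 8.1 kg.
Tool frame: the origin (TCP) lies at the very end of the fingers, on their centre line; the grasp point (between the pads) lies robot.hold_point_z behind it (robot.hold_point_z is the distance from the TCP to the grasp point, in m); z points along the fingers, y is the direction in which the jaws open and shut (so a half turn about z gives the same grasp; the last joint's range is limited). The gripper opens to 93 mm and grips with 3 to 60 N. Pads are 15 mm wide; open, the fingers measure 128 mm over their backs; the gripper's body (75 mm by 188 mm) begins 65 mm behind the grasp point.
Start: joints at [1.228, 0.13, 1.488, -0, 1.523, -0.085], TCP at [0.153, 0.58, 0.219] pointing down, gripper open.
Joint ranges: [-2.96, 2.96], [-0.89, 2.26], [0.02, 2.5], [-1.34, 4.48], [0, 2.73], [-2.66, 2.66]. Speed limits (rad/s): [2.39, 2.39, 2.79, 3.14, 3.14, 3.14].

## Interface

Orientations are given as a rotation vector (axis times angle).
In Python, from plant import robot, cams gives the robot as it stands. The module is installed in compiled form; this text tells all that it offers.
- The arm moves only by the tool step_arm, never from a script. Its argument "deltas" is a list of rows, each an object with "offset": the shift along the tool's x, y, z in cm, a list of three; "roll": the turn about the tool's z in rad. In form: [{"offset": [x, y, z], "roll": roll}, ...]. A call has 1 to 12 rows; each row shifts and turns the commanded pose from where the row before left it, along the tool's axes as they then stand; what a row does not reach is not made up. A row lasts 1/8 s, in which the tool goes at most 62.5 mm and 10.7 degrees, less where a joint would pass 70% of its speed; a pose out of reach is approached as far as the arm can. A call with a gripper value outside its range is refused whole. "fingers" is the finger opening in cm, from 0 to 9.3, set as the call begins (left out, the last holds). The fingers move at their own pace and stop on an object; "grip_force" is the grip in N (left out, the last holds). Time passes only in rows, so rows that do not move let the fingers close. It gives the time, the measured TCP pose, the force and the opening at its end, in the units of the state.
- robot.read_state(): the state, without advancing time (a new reading comes with each control period).
- cams.read_camera(name): name is "scene" or "top"; returns a dict with "pixels" (384x512x3 uint8, red, green, blue), "fx", "fy", "cx", "cy" (pixels), "k1" (the pictures are not rectified: a ray, as slopes to the right and down, at radius r is drawn at 1 + k1 r^2 times it, then the intrinsics apply), "extrinsics" (4x4, takes a point from world to camera coordinates). Camera axes: x right, y down, z forward; pixel columns grow to the right and rows downward; lengths in m; the calibration is good to about 2 mm. A picture is of the moment at which its call begins. There is no depth.
- robot.close_job(): hands the job in, once; it reports no verdict.
Trained networks look in a picture, given as the dict that the camera call returned (one of the last four; its "shot" number tells which), for a name from the list of things; names that differ only in an ending like _2 or _b are one class to them, and where a whole thing is asked for, a point or a joint stands for the part that bears it (a point fixed in the world has none). Each returns a list of dicts, best first, with "score" (0 to 1); they miss things now and then, are a little off and sometimes report something else, mostly with a low value. They report only what shows in the picture. A call takes as long as a camera call. They do not tell look-alikes from the thing itself.
- cams.boxes_of(picture, thing): "xy" ([column, row] in pixels, amid what is visible of it).
- cams.silhouettes(picture, thing): "mask" (384x512 bool, what is visible of it) and "xy" ([column, row] in pixels, amid what is visible of it).
- cams.pinpoint(picture, thing): "xy" ([column, row] in pixels: a listed point, or the origin of a listed thing).
The state is a dict: "t": time; "q": joint angles; "dq": joint speeds; "joint_torque": joint torques, N m; "tool_pos": TCP position; "orientation": TCP orientation; "force": force on the tool from outside, world axes, zero at the start; "wrist_torque": the same for the moment, N m; "opening": finger opening in m.
Only numpy, scipy, OpenCV 4.12 (cv2) and the standard library are available. Lean on these libraries where they do the work, as an engineer would, in place of code of your own. Each camera call takes 0.05 s, during which the arm holds its last target. There are 200 camera calls.

## Task

Check the return springs of the three pipettes in the rack: so that none is missed, go along the row from right to left as the robot sees it and press each push button well down before that pipette leaves its place. Stand the pipettes with a stiff spring upright in the long three-compartment caddy and those with a weak spring upright in the square four-compartment caddy; lower each one in rather than dropping it, and leave the other things on the bench where they stand.

Things in the scene. Friction and masses are not known exactly. Their poses are not given: they have to be found in the camera images.
- pipette_1: Fixed-volume pipette, 75 g. Origin: nozzle tip; +z runs up to its push button. Along z: round white nozzle (13 mm at most) 0-52 mm; grey handle 26 x 26 mm, faces across x and y, 52-132 mm; button (19 mm across) on a rod, top at 157 mm. At first it leans in any one of four rack places, its +x face away from the robot. All three look alike; which are weak, and how many, must be felt.
- pipette_2: Pipette like pipette_1: same looks, sizes, origin and axes; stiff or weak must be felt.
- pipette_3: Pipette like pipette_1: same looks, sizes, origin and axes; stiff or weak must be felt.
- pipette_1_plunger (a joint): Push button of pipette_1: 0 = fully out, 0.013 m = fully in, sprung back out. 8 mm down, a stiff (sound) spring pushes back with about 10 N, a weak (tired) one with about 2 N; the same holds for all three.
- pipette_2_plunger (a joint): Push button of pipette_2: 0 = fully out, 0.013 m = fully in, sprung back out. Springs as told for pipette_1_plunger.
- pipette_3_plunger (a joint): Push button of pipette_3: 0 = fully out, 0.013 m = fully in, sprung back out. Springs as told for pipette_1_plunger.
- rack: Aluminium and white rack, foot 150 x 244 mm, 140 mm high, fixed. Origin: centre of underside. Four places at y = -84, -28, 28, 84 mm hold pipettes leaning about 34 deg from vertical, tops to rack -x (robot's side); one is plugged. Shoulder sits on a holed shelf; 34 mm up the handle leans in a notch open to the far side. Draw it 60 mm out along its axis, then up. See point rack_fins.
- rack_fins (a point): Top edge of the middle divider fin of the rack. Upright fins between the places and cheeks at the ends reach to 7 mm below the handle tops and leave only 12 to 14 mm beside each handle, so fingers must go in at the handle's other two faces (robot's side and far side, across pipette x), tool leaning like the pipette; 25 mm and more is free there.
- blank_plug: Low flat plug, 36 mm square, that closes the one unused place of the rack, fixed there. Origin: where the nozzle tip of a pipette in that place would be; its top is 97 mm up along the lean.
- long_caddy: Long white open-topped caddy, 58 x 160 mm, 80 mm high, fixed, with a row of three compartments 50 x 48 mm (centres at y = -52, 0, +52 mm). Origin: centre of its underside, long side along y, walls and floor 4 mm. Bin for pipettes with a stiff spring.
- square_caddy: Square white open-topped caddy, 104 x 104 mm, 80 mm high, fixed, with two by two compartments 46 x 46 mm (centres at x, y = +-25 mm). Origin: centre of its underside, walls and floor 4 mm. Bin for pipettes with a weak spring.
- wash_bottle: Bystander: white wash bottle with a bent jet, 68 x 90 mm, 190 mm high, standing loose. Origin: centre of its underside.
- stain_c: Bystander: white reagent bottle with a screw cap, 60 mm across, 135 mm high, standing loose. Origin: centre of its underside.
- petri_0: Bystander: closed petri dish, 90 mm across, 14 mm high, loose. Origin: centre of its underside.
Things that resemble listed ones, but are neither listed nor needed, are in the scene too. What is shaped like the pipette_1 but purple is not meant.

How it is judged:
On the way, in this order (a step that is already met when the one before it is completed fails the run):
1. the button of the right-hand pipette of the row is pushed at least 4 mm down while the pipette stands in the rack (((value of joint pipette_1_plunger above 0.004 m and distance of pipette_1 from where it was at the start of the episode below 0.02 m and (y of pipette_1 in the frame of rack below -0.056 m or (y of pipette_1 in the frame of rack below 0 m and y of blank_plug in the frame of rack below -0.056 m))) or (value of joint pipette_2_plunger above 0.004 m and distance of pipette_2 from where it was at the start of the episode below 0.02 m and (y of pipette_2 in the frame of rack below -0.056 m or (y of pipette_2 in the frame of rack below 0 m and y of blank_plug in the frame of rack below -0.056 m))) or (value of joint pipette_3_plunger above 0.004 m and distance of pipette_3 from where it was at the start of the episode below 0.02 m and (y of pipette_3 in the frame of rack below -0.056 m or (y of pipette_3 in the frame of rack below 0 m and y of blank_plug in the frame of rack below -0.056 m))))), for 0.02 s.
2. the button of the middle pipette of the row is pushed at least 4 mm down while the pipette stands in the rack (((value of joint pipette_1_plunger above 0.004 m and distance of pipette_1 from where it was at the start of the episode below 0.02 m and ((y of pipette_1 in the frame of rack between -0.056 and 0 m and y of blank_plug in the frame of rack above 0 m) or (y of pipette_1 in the frame of rack between 0 and 0.056 m and y of blank_plug in the frame of rack below 0 m))) or (value of joint pipette_2_plunger above 0.004 m and distance of pipette_2 from where it was at the start of the episode below 0.02 m and ((y of pipette_2 in the frame of rack between -0.056 and 0 m and y of blank_plug in the frame of rack above 0 m) or (y of pipette_2 in the frame of rack between 0 and 0.056 m and y of blank_plug in the frame of rack below 0 m))) or (value of joint pipette_3_plunger above 0.004 m and distance of pipette_3 from where it was at the start of the episode below 0.02 m and ((y of pipette_3 in the frame of rack between -0.056 and 0 m and y of blank_plug in the frame of rack above 0 m) or (y of pipette_3 in the frame of rack between 0 and 0.056 m and y of blank_plug in the frame of rack below 0 m))))), for 0.02 s.
3. the button of the left-hand pipette of the row is pushed at least 4 mm down while the pipette stands in the rack (((value of joint pipette_1_plunger above 0.004 m and distance of pipette_1 from where it was at the start of the episode below 0.02 m and (y of pipette_1 in the frame of rack above 0.056 m or (y of pipette_1 in the frame of rack above 0 m and y of blank_plug in the frame of rack above 0.056 m))) or (value of joint pipette_2_plunger above 0.004 m and distance of pipette_2 from where it was at the start of the episode below 0.02 m and (y of pipette_2 in the frame of rack above 0.056 m or (y of pipette_2 in the frame of rack above 0 m and y of blank_plug in the frame of rack above 0.056 m))) or (value of joint pipette_3_plunger above 0.004 m and distance of pipette_3 from where it was at the start of the episode below 0.02 m and (y of pipette_3 in the frame of rack above 0.056 m or (y of pipette_3 in the frame of rack above 0 m and y of blank_plug in the frame of rack above 0.056 m))))), for 0.02 s.
At the end, for the whole second after the job is handed in: Every pipette with a stiff spring stands in a compartment of the long caddy and every one with a weak spring in a compartment of the square caddy: nozzle tip inside the walls and within 20 mm of the bench, less than 0.7 rad (40 degrees) from upright, at rest (under 0.03 m/s) (x of pipette_1 in the frame of long_caddy between -0.027 and 0.027 m and y of pipette_1 in the frame of long_caddy between -0.078 and 0.078 m and z of pipette_1 in the frame of long_caddy between -0.002 and 0.02 m and x of pipette_2 in the frame of square_caddy between -0.05 and 0.05 m and y of pipette_2 in the frame of square_caddy between -0.05 and 0.05 m and z of pipette_2 in the frame of square_caddy between -0.002 and 0.02 m and x of pipette_3 in the frame of long_caddy between -0.027 and 0.027 m and y of pipette_3 in the frame of long_caddy between -0.078 and 0.078 m and z of pipette_3 in the frame of long_caddy between -0.002 and 0.02 m and angle between each of pipette_1, pipette_2, pipette_3's own z axis and vertical below 0.7 rad and linear speed of each of pipette_1, pipette_2, pipette_3 below 0.03 m/s); the robot touches nothing.
It fails at once if a bystander (wash bottle, reagent bottle, petri dish) is shifted more than 30 mm or tipped over (distance of any of wash_bottle, stain_c, petri_0 from where it was at the start of the episode above 0.03 m or angle between any of wash_bottle, stain_c, petri_0's own z axis and vertical above 0.5 rad).
It fails at once if a pipette falls freely (faster than 0.9 m/s without being held, a drop of about 40 mm) ((linear speed of pipette_1 above 0.9 m/s and contact force between the fingers and pipette_1 below 0.2 N) or (linear speed of pipette_2 above 0.9 m/s and contact force between the fingers and pipette_2 below 0.2 N) or (linear speed of pipette_3 above 0.9 m/s and contact force between the fingers and pipette_3 below 0.2 N)).
It also fails if it takes over 72 s, if anything falls off the work surface, if the arm or the gripper's body presses on something with over 40 N, if the wrist force passes 120 N, or if a joint passes its speed limit or range.

## Working session

There is one attempt and no reset: what is moved stays moved. The work goes in short steps, Python scripts to look and compute and a tool call to move; the robot and the scene stay as the last step left them, time stands still between calls to the robot, and variables do not carry over. Pictures are saved under pics/ and viewed, about 8 in all and at most 12, crops included, and the job is handed in when it is done.

Besides the shell and the picture viewer there is one more tool, called in YAML: its name, and indented under it one key for each argument. step_arm: Moves the arm, as the interface text tells. Its arguments: {"type":"object","properties":{"deltas":{"type":"array"},"fingers":{"type":"number"},"grip_force":{"type":"number"}},"required":["deltas"]}

```bash
mkdir -p pics; ls
cat > h.py <<'E'
import numpy as np, cv2
from plant import robot, cams
from scipy.spatial.transform import Rotation as R
def proj(P,p):
    P=np.atleast_2d(P); E=np.array(p['extrinsics']); c=P@E[:3,:3].T+E[:3,3]
    s=c[:,:2]/c[:,2:]; f=1+p['k1']*(s**2).sum(1,keepdims=True); s=s*f
    return np.c_[s[:,0]*p['fx']+p['cx'], s[:,1]*p['fy']+p['cy']]
def ray(xy,p):
    d=np.array([(xy[0]-p['cx'])/p['fx'],(xy[1]-p['cy'])/p['fy']]); s=d.copy()
    for _ in range(20): s=d/(1+p['k1']*(s@s))
    E=np.array(p['extrinsics']); Rm=E[:3,:3]
    return -Rm.T@E[:3,3], Rm.T@np.r_[s,1]
def atz(xy,p,z):
    o,d=ray(xy,p); return o+d*(z-o[2])/d[2]
E
python3 - <<'E'
from h import *
s=robot.read_state(); print({k:np.round(v,3) for k,v in s.items()}, robot.hold_point_z)
for n in ('scene','top'):
    p=cams.read_camera(n); cv2.imwrite(f'pics/{n}0.png',p['pixels'][...,::-1])
    print(n,{k:np.round(p[k],3) for k in ('fx','fy','cx','cy','k1','extrinsics')})
    for t in ['pipette_1','rack','rack_fins','blank_plug','long_caddy','square_caddy','wash_bottle','stain_c','petri_0']:
        print(t,[(np.round(d['xy'],1).tolist(),round(d['score'],2), np.round(atz(d['xy'],p,0),3)[:2].tolist()) for d in cams.pinpoint(p,t)][:6])
E
```

```text
pics
{'t': np.float64(0.0), 'q': array([ 1.228,  0.131,  1.489,  0.   ,  1.523, -0.085]), 'dq': array([-0.001,  0.   , -0.003, -0.   , -0.001,  0.001]), 'joint_torque': array([ 1.0000e-03, -5.5984e+01, -4.9176e+01,  7.7000e-02,  3.5000e-02,
       -0.0000e+00]), 'tool_pos': array([0.153, 0.58 , 0.218]), 'orientation': array([-4.040e-01, -3.115e+00,  3.000e-03]), 'force': array([ 0.129,  0.853, -0.076]), 'wrist_torque': array([ 0.026, -0.041, -0.003]), 'opening': np.float64(0.093)} 0.0188
scene {'fx': np.float64(445.251), 'fy': np.float64(445.251), 'cx': np.float64(260.294), 'cy': np.float64(189.173), 'k1': np.float64(0.056), 'extrinsics': array([[ 0.808, -0.589,  0.016, -0.323],
       [-0.334, -0.48 , -0.811,  0.373],
       [ 0.485,  0.65 , -0.585,  0.851],
       [ 0.   ,  0.   ,  0.   ,  1.   ]])}
pipette_1 [([169.9, 171.1], 0.81, [0.459, 0.58]), ([313.2, 319.5], 0.66, [0.448, -0.131]), ([317.5, 226.1], 0.48, [0.668, 0.098])]
rack [([304.9, 228.9], 0.57, [0.632, 0.109]), ([377.7, 276.8], 0.17, [0.661, -0.127])]
rack_fins [([298.2, 196.8], 0.66, [0.712, 0.234])]
blank_plug [([334.
[... 645 characters left out ...]
 ]])}
pipette_1 [([132.4, 230.7], 0.62, [0.448, 0.556]), ([285.6, 162.2], 0.56, [0.657, 0.07]), ([266.5, 163.6], 0.5, [0.653, 0.132]), ([251.1, 164.3], 0.44, [0.652, 0.181])]
rack [([276.5, 171.0], 0.78, [0.628, 0.101])]
rack_fins [([276.5, 175.4], 0.61, [0.614, 0.101]), ([269.8, 245.8], 0.26, [0.392, 0.13])]
blank_plug [([302.2, 162.8], 0.69, [0.654, 0.017])]
long_caddy [([191.1, 228.4], 0.81, [0.452, 0.373]), ([286.4, 162.7], 0.29, [0.655, 0.068])]
square_caddy [([354.7, 225.2], 0.95, [0.449, -0.14])]
wash_bottle [([348.4, 161.6], 0.87, [0.655, -0.134])]
stain_c [([202.3, 179.4], 0.69, [0.606, 0.337])]
petri_0 [([269.0, 245.5], 0.65, [0.393, 0.132]), ([248.0, 164.4], 0.51, [0.652, 0.191])]
```

Run:
```python
import cv2
a=cv2.imread('pics/top0.png'); b=cv2.imread('pics/scene0.png')
cv2.imwrite('pics/t0b.png',cv2.resize(a[80:330,80:420],None,fx=2.3,fy=2.3,interpolation=3))
cv2.imwrite('pics/s0b.png',cv2.resize(b[60:380,100:480],None,fx=1.85,fy=1.85,interpolation=3))
```

```text
(no output)
```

View pics/t0b.png

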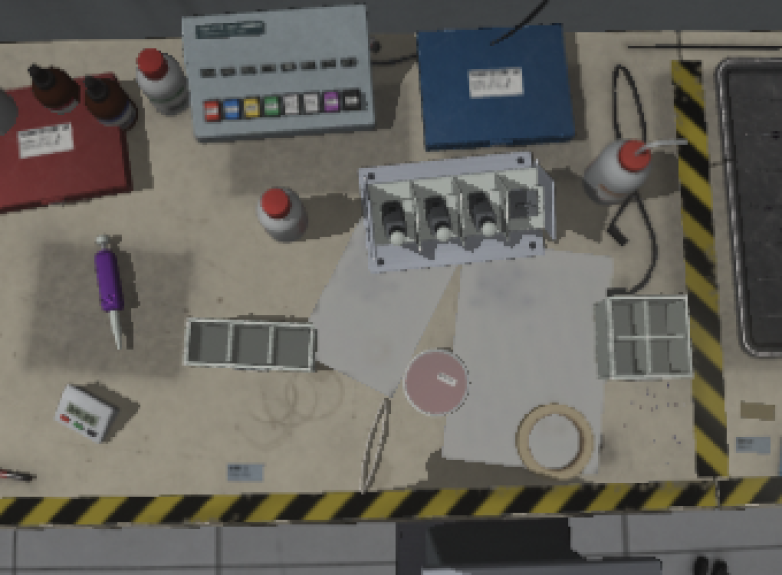

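View pics/s0b.png

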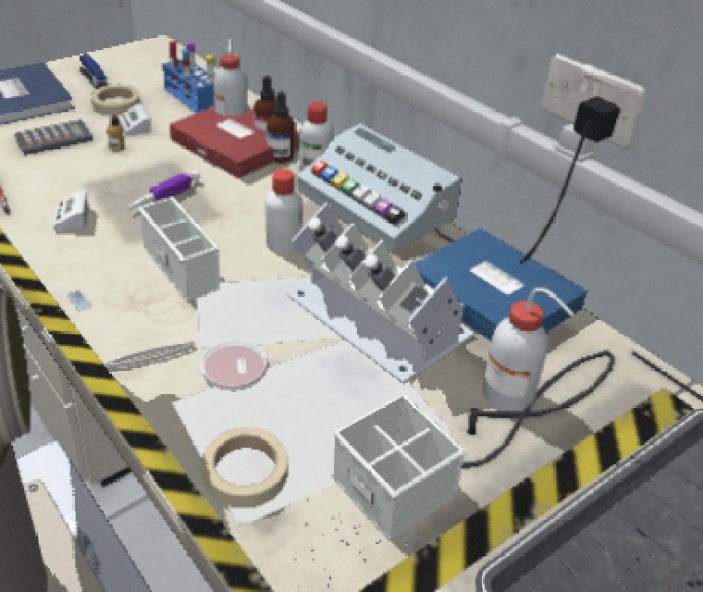

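The plug is in the rightmost place, so the pipettes stand at rack y = -28, 28 and 84 mm. The white buttons sit in the top picture at about (253,183), (271,179) and (293,179), and in the scene picture at about (273,182), (287,191) and (302,203). The purple look-alike lies at the left. I'll triangulate the buttons and the caddies.

```bash
cat >> h.py <<'E'
def tri(obs):
    A=np.zeros((3,3));b=np.zeros(3)
    for xy,p in obs:
        o,d=ray(xy,p);d=d/np.linalg.norm(d);M=np.eye(3)-np.outer(d,d);A+=M;b+=M@o
    X=np.linalg.solve(A,b); return X,[np.round(proj(X,p)[0]-xy,1).tolist() for xy,p in obs]
E
python3 - <<'E'
from h import *
P={n:cams.read_camera(n) for n in ('scene','top')}
seeds={'top':[(292.6,179.1),(271.3,179.1),(252.6,183.5)],'scene':[(301.6,202.7),(286.5,191.4),(273,182)]}
obs=[[],[],[]]; ims=[]
for n in P:
    g=P[n]['pixels'].min(2).astype(float)
    for i,(u,v) in enumerate(seeds[n]):
        u,v=int(round(u)),int(round(v)); w=g[v-7:v+8,u-7:u+8]
        t=(w.max()+np.median(w))/2
        m=(w>t).astype(np.uint8); k,l,st,c=cv2.connectedComponentsWithStats(m,connectivity=4)
        j=max(range(1,k),key=lambda j:st[j,4]-2*np.hypot(*(c[j]-7)))
        xy=c[j]+[u-7,v-7]; print(n,i,w.max(),np.median(w),st[j],xy.round(1)); obs[i].append((xy,P[n]))
    a=P[n]['pixels'][...,::-1][150:250,230:330] if n=='top' else P[n]['pixels'][...,::-1][165:265,250:350]
    ims.append(cv2.resize(a,None,fx=4,fy=4,interpolation=2))
cv2.imwrite('pics/btn.png',np.hstack(ims))
for i in range(3): X,r=tri(obs[i]); print('button',i,X.round(4),r)
for t in ['long_caddy','square_caddy']:
    o=[]
    for n in P:
        d=cams.silhouettes(P[n],t)
        if d: 
            m=d[0]['mask']; cs,_=cv2.findContours(m.astype(np.uint8),0,2); h=cv2.convexHull(max(cs,key=cv2.contourArea)); ap=cv2.approxPolyDP(h,3,True)[:,0]
            print(t,n,d[0]['score'],ap.tolist(), 'z80',[atz(q,P[n],.08)[:2].round(3).tolist() for q in ap],'z0',[atz(q,P[n],0)[:2].round(3).tolist() for q in ap])
E
```

```text
scene 0 246.0 124.0 [ 1  0  8  8 38] [299.7 199.9]
scene 1 243.0 123.0 [ 2  2  7  7 29] [284.2 189.7]
scene 2 245.0 109.0 [ 0  0  7  8 39] [269.2 179.3]
top 0 176.0 84.0 [ 4  5  5  5 23] [292.  179.2]
top 1 169.0 85.0 [ 6  7  5  6 25] [272.  181.4]
top 2 173.0 96.0 [ 0  4 15 11 82] [251.7 187.6]
button 0 [0.571  0.0734 0.1492] [[0.5, -0.1], [-0.2, 0.4]]
button 1 [0.5663 0.129  0.1491] [[0.3, -0.1], [-0.1, 0.2]]
button 2 [0.5536 0.1834 0.1541] [[-1.6, 0.3], [0.8, -1.3]]
long_caddy scene 0.6 [[178, 172], [195, 169], [217, 193], [217, 217], [205, 222], [198, 220], [178, 192]] z80 [[0.428, 0.449], [0.476, 0.435], [0.466, 0.295], [0.412, 0.207], [0.377, 0.207], [0.367, 0.224], [0.381, 0.36]] z0 [[0.478, 0.561], [0.532, 0.545], [0.521, 0.39], [0.461, 0.292], [0.422, 0.293], [0.41, 0.311], [0.427, 0.462]]
long_caddy top 0.58 [[162, 220], [213, 219], [218, 226], [217, 238], [197, 242], [162, 238]] z80 [[0.472, 0.447], [0.472, 0.298], [0.452, 0.284], [0.417, 0.287], [0.407, 0.345], [0.42, 0.446]] z0 [[0.48, 0.464], [0.479, 0.304], [0.457, 0.289], [0.42, 0.293], [0.409, 0.355], [0.424, 0.463]]
square_caddy scene 0.84 [[318, 274], [350, 305], [346, 327], [310, 351], [279, 318], [281, 294]] z80 [[0.491, -0.089], [0.487, -0.19], [0.441, -0.224], [0.349, -0.223], [0.348, -0.132], [0.389, -0.087]] z0 [[0.548, -0.037], [0.543, -0.149], [0.493, -0.186], [0.391, -0.186], [0.389, -0.084], [0.435, -0.034]]
square_caddy top 0.82 [[378, 209], [381, 244], [340, 243], [339, 211]] z80 [[0.49, -0.19], [0.387, -0.191], [0.394, -0.069], [0.487, -0.072]] z0 [[0.499, -0.219], [0.388, -0.221], [0.395, -0.09], [0.495, -0.093]]
```

View pics/btn.png

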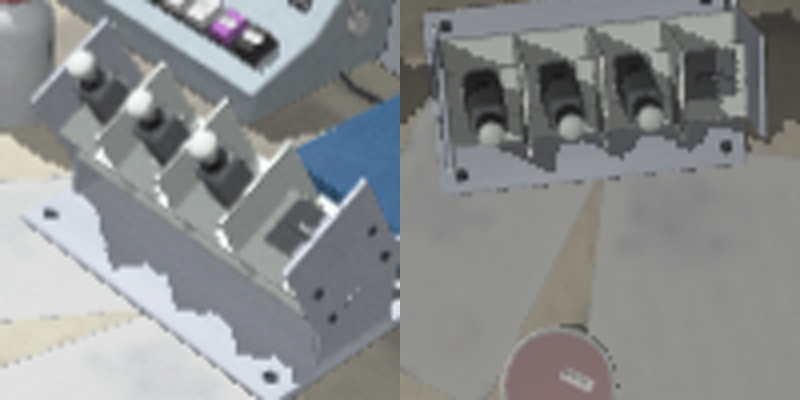

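Run:
```python
from h import *
P={n:cams.read_camera(n) for n in ('scene','top')}
S=[(300.5,200.5),(284.9,190.1),(270.2,180.6)];T=[(292,179.2),(272,181.3),(252.1,183.1)]
for a,b in zip(S,T): X,r=tri([(a,P['scene']),(b,P['top'])]); print(X.round(4),r)
p=P['top']
for nm,c in dict(long=[(161.7,218.3),(216.5,219),(159.6,237.4),(215.7,240.9)],sq=[(344.8,209.1),(379.6,208.7),(380,243.9),(345.6,244.8)]).items():
    q=np.array([atz(x,p,.08)[:2] for x in c]); print(nm,q.round(3).tolist(),q.mean(0).round(3))
print('foot',[atz(x,p,.006)[:2].round(3) for x in [(239.8,198.3),(316,189.8)]])
ims=[]
for (u0,v0) in [(145,205),(330,195)]:
    ims.append(cv2.resize(p['pixels'][...,::-1][v0:v0+60,u0:u0+85],None,fx=4.6,fy=4.6,interpolation=2))
cv2.imwrite('pics/cad.png',np.hstack(ims))
```

```text
[0.572  0.0727 0.1473] [[0.2, -0.0], [-0.1, 0.1]]
[0.5675 0.1286 0.1473] [[0.0, -0.0], [-0.0, 0.0]]
[0.5634 0.1842 0.1465] [[0.1, -0.0], [-0.1, 0.1]]
long [[0.477, 0.448], [0.472, 0.288], [0.422, 0.453], [0.409, 0.291]] [0.445 0.37 ]
sq [[0.492, -0.09], [0.491, -0.195], [0.387, -0.188], [0.388, -0.086]] [ 0.44 -0.14]
foot [array([0.542, 0.22 ]), array([ 0.564, -0.022])]
```

View pics/cad.png

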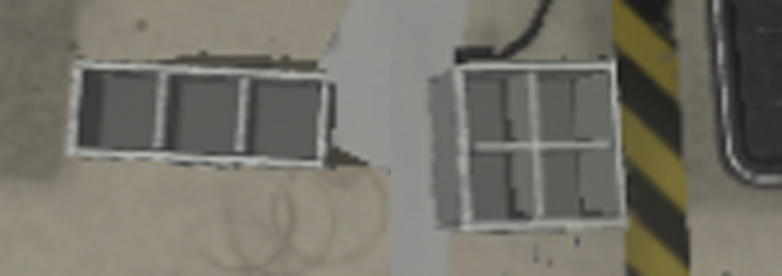

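The pictures show the caddy rims: the long caddy is centred near (0.444, 0.370) and the square caddy near (0.441, -0.139). The buttons lie at about (0.572, 0.073), (0.5675, 0.129) and (0.563, 0.184), at z about 0.147, and the rack yaw is about 0.08 rad. The moves allow no tilt, so I'll keep the tool vertical, press along the lean axis, and later grip each pipette by its button above the fins.

step_arm:
  deltas:
    - {"offset": [0,0,0],"roll": -0.171}
    - {"offset": [0,0,0],"roll": -0.171}
    - {"offset": [-3.2,-4.85,0],"roll": 0}
    - {"offset": [-3.2,-4.85,0],"roll": 0}
    - {"offset": [-3.2,-4.85,0],"roll": 0}
    - {"offset": [-3.2,-4.85,0],"roll": 0}
    - {"offset": [-3.2,-4.85,0],"roll": 0}
    - {"offset": [-3.2,-4.85,0],"roll": 0}
    - {"offset": [-3.2,-4.85,0],"roll": 0}
    - {"offset": [-3.2,-4.85,0],"roll": 0}
    - {"offset": [-3.2,-4.85,0],"roll": 0}
    - {"offset": [-3.2,-4.85,0],"roll": 0}
  fingers: 0
  grip_force: 10

```text
t: 2.9
tool_pos: [0.5137, 0.1221, 0.219]
orientation: [-0.132, 3.138, 0.0]
force: [0.1, 0.9, 0.2]
opening: 0.0007
```

step_arm:
  deltas:
    - {"offset": [-3.36,-5.1,0],"roll": 0}
    - {"offset": [0,-0.3,3.4],"roll": 0}
    - {"offset": [0,0,0],"roll": 0}

```text
t: 3.28
tool_pos: [0.5487, 0.072, 0.1816]
orientation: [0.129, -3.133, -0.0]
force: [-1.0, -0.1, -0.4]
opening: 0.0003
```

```bash
cat > look.py <<'E'
from h import *
import sys
n,u,v,w,hh,f,out=sys.argv[1],*map(int,sys.argv[2:6]),float(sys.argv[6]),sys.argv[7]
p=cams.read_camera(n); s=robot.read_state()
print({k:np.round(s[k],4).tolist() for k in ('t','tool_pos','orientation','force','opening')})
im=p['pixels'][...,::-1].copy(); 
cv2.imwrite(f'pics/raw_{out}.png',im)
cv2.imwrite(f'pics/{out}.png',cv2.resize(im[v:v+hh,u:u+w],None,fx=f,fy=f,interpolation=2)); print('tcp px',proj(np.array(s['tool_pos']),p).round(1))
E
python3 look.py scene 220 130 140 110 5 a1
```

```text
{'t': 3.325, 'tool_pos': [0.5494, 0.0727, 0.1835], 'orientation': [0.1313, -3.1355, -0.0003], 'force': [0.1616, -0.6148, 0.3589], 'opening': 0.0006}
tcp px [[294.4 191.6]]
```

View pics/a1.png

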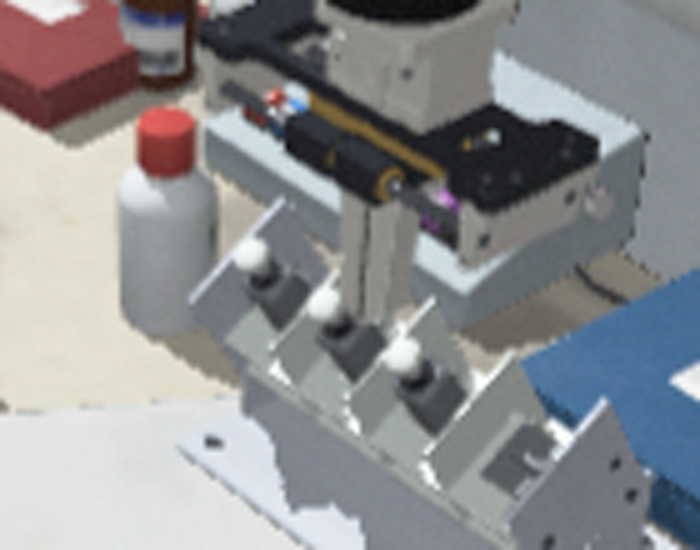

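step_arm:
  deltas:
    - {"offset": [-0.7,0,1.0],"roll": 0}
    - {"offset": [-0.65,0,1.0],"roll": 0}
    - {"offset": [0,0,0],"roll": 0}

```text
t: 3.7
tool_pos: [0.5639, 0.0745, 0.1637]
orientation: [0.134, -3.137, 0.0]
force: [-0.1, -0.3, -0.2]
opening: 0.0007
```

step_arm:
  deltas:
    - {"offset": [-0.22,0,0.33],"roll": 0}
    - {"offset": [0,0,0],"roll": 0}

```text
t: 3.95
tool_pos: [0.5663, 0.0743, 0.1613]
orientation: [0.133, -3.139, -0.0]
force: [-0.6, 1.0, -0.1]
opening: 0.0005
```

step_arm:
  deltas:
    - {"offset": [-0.22,0,0.33],"roll": 0}
    - {"offset": [0,0,0],"roll": 0}

```text
t: 4.2
tool_pos: [0.5684, 0.0743, 0.1578]
orientation: [0.132, -3.139, 0.0]
force: [-0.7, 0.4, -0.1]
opening: 0.0003
```

step_arm:
  deltas:
    - {"offset": [-0.22,0,0.33],"roll": 0}
    - {"offset": [0,0,0],"roll": 0}

```text
t: 4.45
tool_pos: [0.5706, 0.0745, 0.1544]
orientation: [0.132, -3.138, 0.0]
force: [-0.9, 1.0, -0.1]
opening: 0.0
```

step_arm:
  deltas:
    - {"offset": [-0.22,0,0.33],"roll": 0}
    - {"offset": [0,0,0],"roll": 0}

```text
t: 4.7
tool_pos: [0.5729, 0.0747, 0.1512]
orientation: [0.132, -3.139, 0.0]
force: [-1.1, -0.3, 1.0]
opening: 0.0
```

step_arm:
  deltas:
    - {"offset": [-0.22,0,0.33],"roll": 0}
    - {"offset": [0,0,0],"roll": 0}

```text
t: 4.95
tool_pos: [0.575, 0.0749, 0.1479]
orientation: [0.132, -3.138, 0.0]
force: [-0.4, 0.6, 1.4]
opening: -0.0002
```

```bash
python3 look.py scene 260 160 80 65 9 a2
```

```text
{'t': 5.0, 'tool_pos': [0.5751, 0.0749, 0.1481], 'orientation': [0.1322, -3.1387, 0.0], 'force': [-1.0021, -0.6045, 2.0427], 'opening': 0.0001}
tcp px [[301.  199.3]]
```

View pics/a2.png

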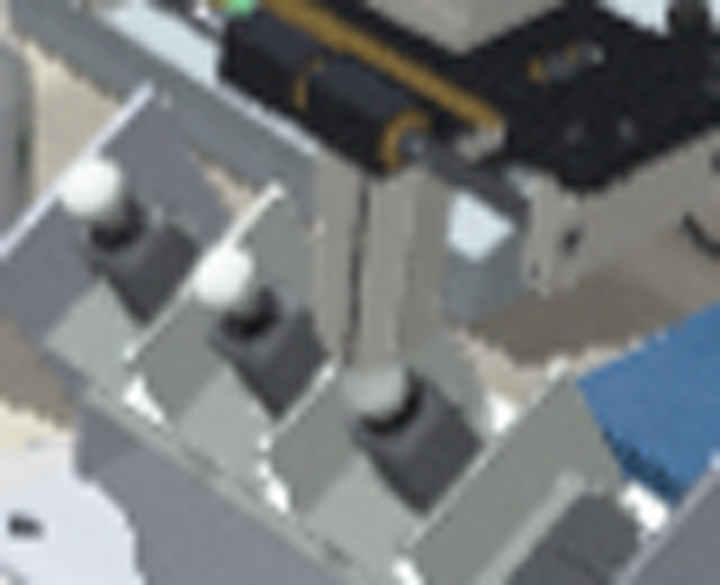

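The finger rests on the right button, whose gap to the handle has shrunk, and it pushes back with about 2 N. I'll press further.

step_arm:
  deltas:
    - {"offset": [-0.22,0,0.33],"roll": 0}
    - {"offset": [0,0,0],"roll": 0}

```text
t: 5.25
tool_pos: [0.5772, 0.0751, 0.1446]
orientation: [0.132, -3.139, 0.0]
force: [0.6, -0.3, 2.0]
opening: 0.0005
```

step_arm:
  deltas:
    - {"offset": [-0.14,0,0.21],"roll": 0}
    - {"offset": [0,0,0],"roll": 0}

```text
t: 5.5
tool_pos: [0.5786, 0.0752, 0.1426]
orientation: [0.132, -3.139, -0.0]
force: [-1.4, 0.1, 2.6]
opening: 0.0004
```

```bash
python3 look.py scene 260 160 80 65 9 a3
```

```text
{'t': 5.55, 'tool_pos': [0.5786, 0.0752, 0.1427], 'orientation': [0.1323, -3.1387, 0.0], 'force': [-1.0454, 0.0226, 2.1236], 'opening': 0.0006}
tcp px [[301.9 200.5]]
```

step_arm:
  deltas:
    - {"offset": [1.0,0,-1.5],"roll": 0}
    - {"offset": [1.0,0,-1.5],"roll": 0}
    - {"offset": [0,5.5,0],"roll": 0}
    - {"offset": [0,0,0],"roll": 0}
    - {"offset": [-1.07,0,1.6],"roll": 0}
    - {"offset": [0,0,0],"roll": 0}

```text
t: 6.3
tool_pos: [0.564, 0.1286, 0.1555]
orientation: [0.132, -3.136, 0.001]
force: [0.0, -0.0, 0.2]
opening: 0.0004
```

step_arm:
  deltas:
    - {"offset": [-0.33,0,0.5],"roll": 0}
    - {"offset": [0,0,0],"roll": 0}

```text
t: 6.55
tool_pos: [0.5682, 0.1291, 0.1523]
orientation: [-0.132, 3.139, -0.0]
force: [-1.3, -0.8, 4.4]
opening: 0.0007
```

step_arm:
  deltas:
    - {"offset": [-0.27,0,0.4],"roll": 0}
    - {"offset": [0,0,0],"roll": 0}

```text
t: 6.8
tool_pos: [0.5711, 0.1296, 0.1489]
orientation: [-0.132, 3.138, 0.0]
force: [-3.4, -0.4, 7.5]
opening: 0.0003
```

step_arm:
  deltas:
    - {"offset": [-0.13,0,0.2],"roll": 0}
    - {"offset": [0,0,0],"roll": 0}

```text
t: 7.05
tool_pos: [0.5725, 0.1297, 0.1474]
orientation: [-0.132, 3.137, 0.0]
force: [-3.9, -0.1, 8.9]
opening: 0.0004
```

step_arm:
  deltas:
    - {"offset": [0.86,0,-1.3],"roll": 0}
    - {"offset": [0.86,0,-1.3],"roll": 0}
    - {"offset": [0,5.6,0],"roll": 0}
    - {"offset": [0,0,0],"roll": 0}
    - {"offset": [-1.07,0,1.6],"roll": 0}
    - {"offset": [0,0,0],"roll": 0}

```text
t: 7.8
tool_pos: [0.5601, 0.1843, 0.1546]
orientation: [0.132, -3.137, 0.001]
force: [-0.3, 0.4, 0.3]
opening: 0.0006
```

step_arm:
  deltas:
    - {"offset": [-0.33,0,0.5],"roll": 0}
    - {"offset": [0,0,0],"roll": 0}

```text
t: 8.05
tool_pos: [0.5643, 0.1851, 0.1515]
orientation: [-0.132, 3.138, 0.0]
force: [-3.0, -1.1, 5.9]
opening: 0.0003
```

step_arm:
  deltas:
    - {"offset": [-0.27,0,0.4],"roll": 0}
    - {"offset": [0,0,0],"roll": 0}

```text
t: 8.3
tool_pos: [0.5673, 0.1854, 0.1482]
orientation: [-0.132, 3.138, 0.0]
force: [-4.2, -0.9, 8.4]
opening: 0.0001
```

step_arm:
  deltas:
    - {"offset": [-0.13,0,0.2],"roll": 0}
    - {"offset": [0,0,0],"roll": 0}

```text
t: 8.55
tool_pos: [0.5687, 0.1856, 0.1467]
orientation: [-0.132, 3.137, 0.001]
force: [-3.9, -0.8, 9.5]
opening: 0.0002
```

step_arm:
  deltas:
    - {"offset": [1.0,0,-1.5],"roll": 0}
    - {"offset": [1.0,0,-1.5],"roll": 0}
    - {"offset": [0,0,0],"roll": 0}

```text
t: 8.93
tool_pos: [0.5487, 0.1842, 0.1769]
orientation: [-0.132, 3.135, 0.001]
force: [-0.1, -0.1, 0.2]
opening: 0.0003
```

step_arm:
  deltas:
    - {"offset": [-1.4,0,0],"roll": 0}
    - {"offset": [0,0,0],"roll": 0}
    - {"offset": [0,0,0],"roll": 0}
    - {"offset": [0,0,0],"roll": 0}
  fingers: 4.0
  grip_force: 12

```text
t: 9.43
tool_pos: [0.5617, 0.1852, 0.1744]
orientation: [0.132, -3.138, 0.0]
force: [1.0, 0.8, 0.1]
opening: 0.0358
```

Right is weak (about 2.5 N at 10 mm). Middle and left are stiff (about 9–10 N). Next I'll grip the left pipette by its button.

step_arm:
  deltas:
    - {"offset": [0,0,1.5],"roll": 0}
    - {"offset": [0,0,1.5],"roll": 0}
    - {"offset": [0,0,1.4],"roll": 0}
    - {"offset": [0,0,0],"roll": 0}

```text
t: 9.93
tool_pos: [0.5607, 0.1848, 0.1283]
orientation: [0.132, -3.135, 0.001]
force: [0.8, -0.9, -0.2]
opening: 0.0403
```

step_arm:
  deltas:
    - {"offset": [0,0,0],"roll": 0}
    - {"offset": [0,0,0],"roll": 0}
    - {"offset": [0,0,0],"roll": 0}
    - {"offset": [0,0,0],"roll": 0}
  fingers: 0

```text
t: 10.42
tool_pos: [0.5625, 0.1853, 0.1314]
orientation: [-0.132, 3.138, 0.0]
force: [-1.1, -0.2, 2.3]
opening: 0.0172
```

```bash
python3 look.py scene 230 140 90 75 8 b1
```

```text
{'t': 10.475, 'tool_pos': [0.5624, 0.1853, 0.1313], 'orientation': [-0.1322, 3.1379, 0.0003], 'force': [-0.7321, -0.2424, 3.1708], 'opening': 0.0175}
tcp px [[269.6 185.2]]
```

View pics/b1.png

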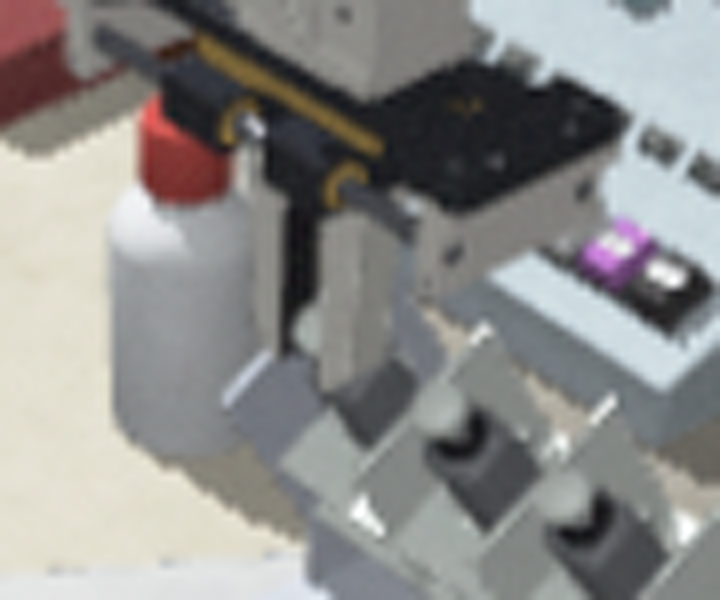

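The left button is held between the pads (opening 17.4 mm). I'll draw the pipette out along its axis.

step_arm:
  deltas:
    - {"offset": [0.56,0,-0.83],"roll": 0}
    - {"offset": [0.84,0,-1.24],"roll": 0}
    - {"offset": [0.84,0,-1.24],"roll": 0}
    - {"offset": [0.84,0,-1.24],"roll": 0}
    - {"offset": [0.84,0,-1.24],"roll": 0}
    - {"offset": [0.84,0,-1.24],"roll": 0}
    - {"offset": [0.84,0,-1.24],"roll": 0}
    - {"offset": [0,0,0],"roll": 0}

```text
t: 11.48
tool_pos: [0.5066, 0.1807, 0.2151]
orientation: [-0.132, 3.136, 0.001]
force: [0.3, -0.2, -0.7]
opening: 0.0176
```

```bash
python3 look.py scene 190 90 150 140 4 b2
```

```text
{'t': 11.525, 'tool_pos': [0.5065, 0.1806, 0.2141], 'orientation': [-0.1323, 3.1374, 0.0005], 'force': [0.4652, -0.5277, -0.3737], 'opening': 0.0175}
tcp px [[253.5 166.1]]
```

View pics/b2.png

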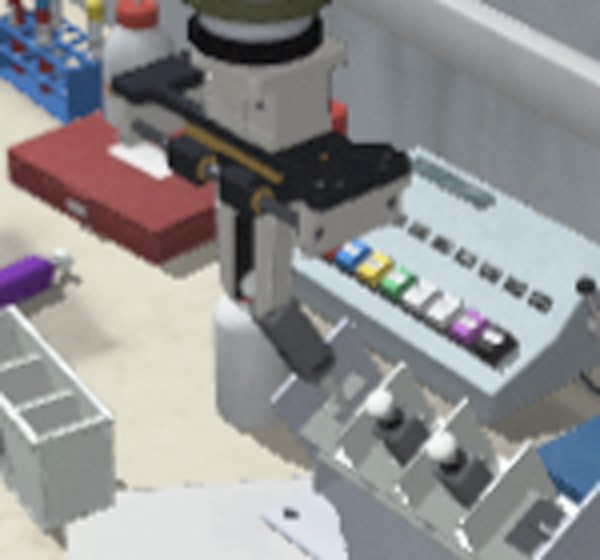

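It's held, still leaning at about 34°. I'll lift it clear and carry it over the long caddy's +y compartment.

step_arm:
  deltas:
    - {"offset": [0,0,-2],"roll": 0}
    - {"offset": [0,0,-4],"roll": 0}
    - {"offset": [0.6,3.5,0],"roll": 0}
    - {"offset": [0.6,4.2,0],"roll": 0}
    - {"offset": [0.6,4.2,0],"roll": 0}
    - {"offset": [0.6,4.2,0],"roll": 0}
    - {"offset": [0.6,4.2,0],"roll": 0}
    - {"offset": [0.78,4.2,0],"roll": 0}
    - {"offset": [0,0,2],"roll": 0}
    - {"offset": [0,0,2],"roll": 0}
    - {"offset": [0,0,0],"roll": 0}

```text
t: 12.9
tool_pos: [0.4473, 0.4194, 0.2302]
orientation: [0.13, -3.135, 0.005]
force: [0.1, -0.7, -0.4]
opening: 0.0172
```

step_arm:
  deltas:
    - {"offset": [0,0,0],"roll": 0}
    - {"offset": [0,0,0],"roll": 0}
    - {"offset": [0,0,0],"roll": 0}
    - {"offset": [0,0,0],"roll": 0}
    - {"offset": [0,0,0],"roll": 0}
    - {"offset": [0,0,0],"roll": 0}
  grip_force: 3

```text
t: 13.65
tool_pos: [0.448, 0.4215, 0.2334]
orientation: [-0.132, 3.139, -0.0]
force: [0.5, 0.4, -1.5]
opening: 0.0182
```

```bash
python3 look.py scene 130 70 150 140 4 b3
```

```text
{'t': 13.7, 'tool_pos': [0.448, 0.4215, 0.2334], 'orientation': [0.1323, -3.1388, 0.0001], 'force': [0.5001, -1.0073, -0.6109], 'opening': 0.0179}
tcp px [[184.2 126.9]]
```

View pics/b3.png

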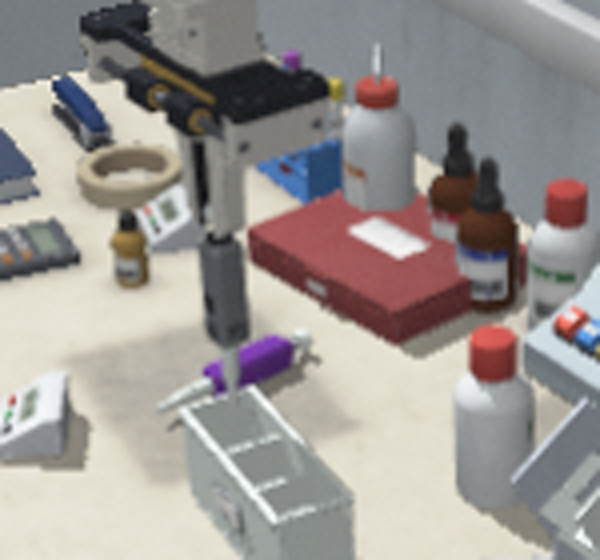

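The pipette swung upright under the light grip. Its tip is at scene pixel about (189,169), and I'll check that against the compartment.

Run:
```python
from h import *
p=cams.read_camera('scene'); s=np.array(robot.read_state()['tool_pos'])
for dz in (.133,.128,.138): print(dz,proj(s-[0,0,dz],p).round(1), proj(s-[-.015,0,dz],p).round(1))
# caddy model check
c=np.array([.445,.370]);a=-.05
for z in (.08,):
  print(proj([[c[0]+x*np.cos(a)-y*np.sin(a),c[1]+x*np.sin(a)+y*np.cos(a),z] for x in(-.029,.029) for y in (-.08,.08)],p).round(1))
print(robot.read_state()['t'])
```

```text
0.133 [[188.2 168.2]] [[192.8 166.6]]
0.128 [[188.  166.7]] [[192.7 165.1]]
0.138 [[188.3 169.7]] [[192.9 168. ]]
[[200.4 200.6]
 [175.2 172.4]
 [219.4 193.8]
 [193.3 166.7]]
13.75
```

step_arm:
  deltas:
    - {"offset": [0,0,1],"roll": 0}
    - {"offset": [0,0,1.5],"roll": 0}
    - {"offset": [0,0,1.5],"roll": 0}
    - {"offset": [0,0,1.5],"roll": 0}
    - {"offset": [0,0,1.5],"roll": 0}
    - {"offset": [0,0,1.0],"roll": 0}
    - {"offset": [0,0,0.7],"roll": 0}
    - {"offset": [0,0,0.4],"roll": 0}
    - {"offset": [0,0,0.3],"roll": 0}
    - {"offset": [0,0,0],"roll": 0}

```text
t: 15.0
tool_pos: [0.4485, 0.4217, 0.1402]
orientation: [-0.132, 3.138, 0.001]
force: [-0.0, -1.1, 3.4]
opening: 0.0177
```

step_arm:
  deltas:
    - {"offset": [0,0,0],"roll": 0}
    - {"offset": [0,0,0],"roll": 0}
    - {"offset": [0,0,0],"roll": 0}
  fingers: 3.2

```text
t: 15.38
tool_pos: [0.4479, 0.4213, 0.1391]
orientation: [0.132, -3.138, 0.001]
force: [-0.2, -0.6, 0.0]
opening: 0.0314
```

step_arm:
  deltas:
    - {"offset": [0,0,-2],"roll": 0}
    - {"offset": [0,0,-3],"roll": 0}
    - {"offset": [0,0,-4],"roll": 0}
    - {"offset": [0,0,0],"roll": 0}
  grip_force: 12

```text
t: 15.88
tool_pos: [0.4501, 0.4231, 0.2359]
orientation: [-0.132, 3.131, 0.008]
force: [0.1, -0.0, -0.2]
opening: 0.0323
```

```bash
python3 look.py scene 130 70 150 140 3 b4; cp pics/b4.png /tmp/s.png;  python3 look.py top 130 170 100 100 4.2 b4t; python3 -c "
import cv2,numpy as np
a=cv2.imread('/tmp/s.png');b=cv2.imread('pics/b4t.png')
cv2.imwrite('pics/b4.png',np.hstack([a,b[:420][:,:350]]))"
```

```text
{'t': 15.925, 'tool_pos': [0.4493, 0.4224, 0.2332], 'orientation': [-0.132, 3.1343, 0.0051], 'force': [0.6725, 0.0104, -0.1159], 'opening': 0.032}
tcp px [[184.5 126.7]]
{'t': 15.975, 'tool_pos': [0.4485, 0.4218, 0.231], 'orientation': [-0.1322, 3.137, 0.0022], 'force': [0.0876, -0.3002, -0.655], 'opening': 0.0319}
tcp px [[159.1 224.2]]
```

View pics/b4.png

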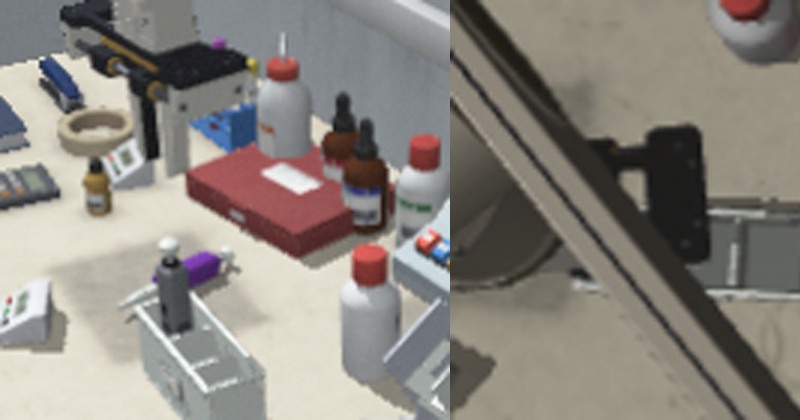

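The first pipette stands in the caddy's far-left compartment. The middle one is next.

step_arm:
  deltas:
    - {"offset": [-1.55,-5.03,0],"roll": 0}
    - {"offset": [-1.55,-5.03,0],"roll": 0}
    - {"offset": [-1.55,-5.03,0],"roll": 0}
    - {"offset": [-1.55,-5.03,0],"roll": 0}
    - {"offset": [-1.55,-5.03,0],"roll": 0}
    - {"offset": [-1.53,-5.03,0],"roll": 0}
    - {"offset": [0,0,3],"roll": 0}
    - {"offset": [0,0,0],"roll": 0}
    - {"offset": [0,0,0],"roll": 0}
  fingers: 4.0

```text
t: 17.1
tool_pos: [0.5654, 0.129, 0.1994]
orientation: [0.133, -3.138, -0.0]
force: [-0.6, -0.3, 0.4]
opening: 0.0398
```

step_arm:
  deltas:
    - {"offset": [0,0,2],"roll": 0}
    - {"offset": [0,0,2],"roll": 0}
    - {"offset": [0,0,1.5],"roll": 0}
    - {"offset": [0,0,1.3],"roll": 0}
    - {"offset": [0,0,0],"roll": 0}

```text
t: 17.73
tool_pos: [0.5649, 0.1284, 0.1297]
orientation: [0.132, -3.136, 0.0]
force: [-0.3, 0.3, -0.7]
opening: 0.0401
```

step_arm:
  deltas:
    - {"offset": [0,0,0],"roll": 0}
    - {"offset": [0,0,0],"roll": 0}
    - {"offset": [0,0,0],"roll": 0}
    - {"offset": [0,0,0],"roll": 0}
  fingers: 0

```text
t: 18.23
tool_pos: [0.5663, 0.1286, 0.1321]
orientation: [-0.132, 3.138, 0.0]
force: [-0.1, 0.3, 2.9]
opening: 0.0177
```

step_arm:
  deltas:
    - {"offset": [0.56,0,-0.83],"roll": 0}
    - {"offset": [0.84,0,-1.24],"roll": 0}
    - {"offset": [0.84,0,-1.24],"roll": 0}
    - {"offset": [0.84,0,-1.24],"roll": 0}
    - {"offset": [0.84,0,-1.24],"roll": 0}
    - {"offset": [0.84,0,-1.24],"roll": 0}
    - {"offset": [0.84,0,-1.24],"roll": 0}
    - {"offset": [0,0,-2],"roll": 0}
    - {"offset": [0,0,-4],"roll": 0}
    - {"offset": [0,0,0],"roll": 0}

```text
t: 19.48
tool_pos: [0.5122, 0.1241, 0.2792]
orientation: [-0.132, 3.131, 0.001]
force: [0.6, 0.0, -0.4]
opening: 0.0175
```

step_arm:
  deltas:
    - {"offset": [1.32,4.97,0],"roll": 0}
    - {"offset": [1.32,4.97,0],"roll": 0}
    - {"offset": [1.32,4.97,0],"roll": 0}
    - {"offset": [1.32,4.97,0],"roll": 0}
    - {"offset": [0,0,2],"roll": 0}
    - {"offset": [0,0,2],"roll": 0}
    - {"offset": [0,0,0],"roll": 0}
    - {"offset": [0,0,0],"roll": 0}

```text
t: 20.48
tool_pos: [0.4412, 0.3164, 0.2341]
orientation: [0.13, -3.139, 0.001]
force: [-0.3, -0.3, -0.7]
opening: 0.0174
```

step_arm:
  deltas:
    - {"offset": [0,0,0],"roll": 0}
    - {"offset": [0,0,0],"roll": 0}
    - {"offset": [0,0,0],"roll": 0}
    - {"offset": [0,0,0],"roll": 0}
    - {"offset": [0,0,0],"roll": 0}
    - {"offset": [0,0,0],"roll": 0}
    - {"offset": [0,0,0],"roll": 0}
  grip_force: 3

```text
t: 21.35
tool_pos: [0.4407, 0.3175, 0.2341]
orientation: [0.132, -3.139, -0.0]
force: [0.6, 0.6, -1.2]
opening: 0.0176
```

```bash
cat > tip.py <<'E'
from h import *
import sys
# dark grey handle axis vs predicted upright axis, as pixel columns per row
p=cams.read_camera('scene'); s=robot.read_state(); t=np.array(s['tool_pos']); print(s['t'],t.round(4),round(s['opening'],4))
m=[d for d in cams.silhouettes(p,'pipette_1')]
for dz in (.005,.03,.06,.1,.133):
    q=proj(t-[0,0,dz],p)[0]; best=[]
    for d in m:
        r=np.where(d['mask'][int(round(q[1]))])[0]
        if len(r) and abs(r.mean()-q[0])<40: best.append((round(r.mean(),1),len(r),round(d['score'],2)))
    print(dz,q.round(1),best)
cv2.imwrite('pics/raw_tip%d.png'%int(s['t']*100),p['pixels'][...,::-1])
E
python3 tip.py
```

```text
21.4 [0.4408 0.3175 0.2341] 0.0178
0.005 [201.4 145.1] []
0.03 [202.  153.5] [(np.float64(205.5), 12, 0.82), (np.float64(186.5), 6, 0.59), (np.float64(197.5), 2, 0.47)]
0.06 [202.7 163.3] [(np.float64(208.0), 11, 0.82), (np.float64(187.0), 11, 0.59), (np.float64(196.0), 7, 0.47)]
0.1 [203.6 176. ] [(np.float64(212.0), 3, 0.82), (np.float64(188.5), 10, 0.59)]
0.133 [204.3 186. ] []
```

step_arm:
  deltas:
    - {"offset": [-1.0,0,0],"roll": 0}
    - {"offset": [1.0,0,0],"roll": 0}
    - {"offset": [0,0,0],"roll": 0}
    - {"offset": [0,0,0],"roll": 0}
    - {"offset": [0,0,0],"roll": 0}
    - {"offset": [0,0,0],"roll": 0}

```text
t: 22.2
tool_pos: [0.4408, 0.3175, 0.2341]
orientation: [-0.132, 3.139, 0.0]
force: [-0.4, 0.1, -0.4]
opening: 0.0179
```

```bash
python3 tip.py; python3 tip.py
```

```text
22.25 [0.4408 0.3174 0.2341] 0.0177
0.005 [201.4 145.1] [(np.float64(206.0), 3, 0.75)]
0.03 [202.  153.5] [(np.float64(186.5), 6, 0.76), (np.float64(205.0), 13, 0.75)]
0.06 [202.7 163.3] [(np.float64(187.0), 11, 0.76), (np.float64(207.5), 12, 0.75)]
0.1 [203.6 176. ] [(np.float64(188.5), 10, 0.76), (np.float64(210.5), 4, 0.75)]
0.133 [204.4 186. ] []
22.35 [0.4408 0.3175 0.2341] 0.0184
0.005 [201.4 145.1] [(np.float64(206.5), 2, 0.71)]
0.03 [202.  153.5] [(np.float64(187.0), 5, 0.79), (np.float64(205.0), 13, 0.71)]
0.06 [202.7 163.3] [(np.float64(188.5), 10, 0.79), (np.float64(207.5), 12, 0.71)]
0.1 [203.6 176. ] [(np.float64(188.5), 10, 0.79), (np.float64(210.0), 5, 0.71)]
0.133 [204.4 186. ] []
```

step_arm:
  deltas:
    - {"offset": [-2.0,0,0],"roll": 0}
    - {"offset": [2.0,0,0],"roll": 0}
    - {"offset": [0,0,0],"roll": 0}
    - {"offset": [-2.0,0,0],"roll": 0}
    - {"offset": [2.0,0,0],"roll": 0}
    - {"offset": [0,0,0],"roll": 0}
    - {"offset": [0,0,0],"roll": 0}
    - {"offset": [0,0,0],"roll": 0}

```text
t: 23.4
tool_pos: [0.4412, 0.3175, 0.2343]
orientation: [-0.132, 3.138, 0.0]
force: [1.0, 0.4, -0.2]
opening: 0.018
```

```bash
python3 tip.py
```

```text
23.45 [0.4411 0.3175 0.2342] 0.0174
0.005 [201.5 145. ] []
0.03 [202.1 153.4] [(np.float64(186.5), 6, 0.6), (np.float64(203.0), 13, 0.57)]
0.06 [202.9 163.3] [(np.float64(187.0), 9, 0.6), (np.float64(204.5), 14, 0.57), (np.float64(195.5), 6, 0.42)]
0.1 [203.8 175.9] [(np.float64(188.5), 10, 0.6), (np.float64(206.0), 5, 0.57)]
0.133 [204.5 185.9] [(np.float64(207.5), 2, 0.57)]
```

Shaking brought it almost upright, with the tip about 9 mm forward. I'll compensate for that and lower it in.

step_arm:
  deltas:
    - {"offset": [0.6,0,0],"roll": 0}
    - {"offset": [0,0,1],"roll": 0}
    - {"offset": [0,0,1.5],"roll": 0}
    - {"offset": [0,0,1.5],"roll": 0}
    - {"offset": [0,0,1.5],"roll": 0}
    - {"offset": [0,0,1.5],"roll": 0}
    - {"offset": [0,0,1.0],"roll": 0}
    - {"offset": [0,0,0.7],"roll": 0}
    - {"offset": [0,0,0.4],"roll": 0}
    - {"offset": [0,0,0.3],"roll": 0}
    - {"offset": [0,0,0],"roll": 0}

```text
t: 24.88
tool_pos: [0.4351, 0.3172, 0.1406]
orientation: [-0.132, 3.138, 0.001]
force: [-0.2, -0.1, 2.6]
opening: 0.018
```

```bash
python3 tip.py
```

```text
24.925 [0.4351 0.3171 0.1407] 0.0179
0.005 [201.8 176.2] [(np.float64(189.0), 11, 0.59)]
0.03 [202.4 183.9] []
0.06 [203.  192.8] []
0.1 [203.9 204.4] []
0.133 [204.5 213.6] []
```

```bash
python3 -c "
import cv2
a=cv2.imread('pics/raw_tip2492.png');cv2.imwrite('pics/c1.png',cv2.resize(a[110:240,150:270],None,fx=4,fy=4,interpolation=2))"
```

```text
(no output)
```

View pics/c1.png

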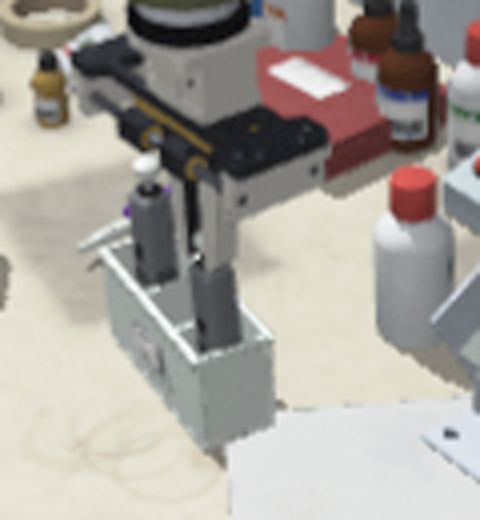

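The second pipette sits in the near-right compartment, nozzle inside. I'll release it and fetch the weak one.

step_arm:
  deltas:
    - {"offset": [0,0,0],"roll": 0}
    - {"offset": [0,0,0],"roll": 0}
    - {"offset": [0,0,0],"roll": 0}
  fingers: 3.2

```text
t: 25.35
tool_pos: [0.4346, 0.3168, 0.1398]
orientation: [0.132, -3.138, 0.001]
force: [-0.5, -0.1, -0.1]
opening: 0.0322
```

step_arm:
  deltas:
    - {"offset": [0,0,-2],"roll": 0}
    - {"offset": [0,0,-3],"roll": 0}
    - {"offset": [0,0,-4],"roll": 0}
    - {"offset": [0,0,0],"roll": 0}
    - {"offset": [-2.3,-5.08,0],"roll": 0}
    - {"offset": [-2.3,-5.08,0],"roll": 0}
    - {"offset": [-2.3,-5.08,0],"roll": 0}
    - {"offset": [-2.3,-5.08,0],"roll": 0}
    - {"offset": [-2.3,-5.08,0],"roll": 0}
    - {"offset": [0,0,3],"roll": 0}
    - {"offset": [0,0,0],"roll": 0}
    - {"offset": [0,0,0],"roll": 0}
  grip_force: 12
  fingers: 4.0

```text
t: 26.85
tool_pos: [0.5706, 0.0741, 0.2009]
orientation: [-0.133, 3.139, 0.0]
force: [0.2, 0.3, 0.2]
opening: 0.0401
```

step_arm:
  deltas:
    - {"offset": [0,0,2],"roll": 0}
    - {"offset": [0,0,2],"roll": 0}
    - {"offset": [0,0,1.5],"roll": 0}
    - {"offset": [0,0,1.4],"roll": 0}
    - {"offset": [0,0,0],"roll": 0}

```text
t: 27.48
tool_pos: [0.5696, 0.0735, 0.1293]
orientation: [0.132, -3.136, 0.0]
force: [-0.3, 0.3, 0.1]
opening: 0.04
```

step_arm:
  deltas:
    - {"offset": [0,0,0],"roll": 0}
    - {"offset": [0,0,0],"roll": 0}
    - {"offset": [0,0,0],"roll": 0}
    - {"offset": [0,0,0],"roll": 0}
  fingers: 0

```text
t: 27.98
tool_pos: [0.5711, 0.0735, 0.1317]
orientation: [-0.132, 3.138, -0.0]
force: [-1.1, -0.3, 0.1]
opening: 0.0177
```

step_arm:
  deltas:
    - {"offset": [0.56,0,-0.83],"roll": 0}
    - {"offset": [0.84,0,-1.24],"roll": 0}
    - {"offset": [0.84,0,-1.24],"roll": 0}
    - {"offset": [0.84,0,-1.24],"roll": 0}
    - {"offset": [0.84,0,-1.24],"roll": 0}
    - {"offset": [0.84,0,-1.24],"roll": 0}
    - {"offset": [0.84,0,-1.24],"roll": 0}
    - {"offset": [0,0,-2],"roll": 0}
    - {"offset": [0,0,-4],"roll": 0}
    - {"offset": [0,0,0],"roll": 0}

```text
t: 29.22
tool_pos: [0.5171, 0.0689, 0.2788]
orientation: [-0.132, 3.131, -0.0]
force: [0.5, 1.0, -0.7]
opening: 0.0173
```

step_arm:
  deltas:
    - {"offset": [1.64,-4.45,0],"roll": 0}
    - {"offset": [1.64,-4.45,0],"roll": 0}
    - {"offset": [1.64,-4.45,0],"roll": 0}
    - {"offset": [1.64,-4.45,0],"roll": 0}
    - {"offset": [0,0,2],"roll": 0}
    - {"offset": [0,0,1.8],"roll": 0}
    - {"offset": [0,0,0],"roll": 0}
    - {"offset": [0,0,0],"roll": 0}

```text
t: 30.22
tool_pos: [0.4648, -0.1131, 0.2358]
orientation: [0.135, -3.138, -0.0]
force: [1.5, 0.8, -1.2]
opening: 0.0172
```

step_arm:
  deltas:
    - {"offset": [0,0,0],"roll": 0}
    - {"offset": [0,0,0],"roll": 0}
    - {"offset": [0,0,0],"roll": 0}
    - {"offset": [0,0,0],"roll": 0}
    - {"offset": [-2.0,0,0],"roll": 0}
    - {"offset": [2.0,0,0],"roll": 0}
    - {"offset": [0,0,0],"roll": 0}
    - {"offset": [-2.0,0,0],"roll": 0}
    - {"offset": [2.0,0,0],"roll": 0}
    - {"offset": [0,0,0],"roll": 0}
    - {"offset": [0,0,0],"roll": 0}
    - {"offset": [0,0,0],"roll": 0}
  grip_force: 3

```text
t: 31.72
tool_pos: [0.465, -0.1141, 0.2361]
orientation: [-0.132, 3.138, -0.0]
force: [0.8, 0.8, -0.4]
opening: 0.0176
```

```bash
python3 tip.py
python3 - <<'E'
from h import *
p=cams.read_camera('scene')
for t in ['pipette_1']: print([(np.round(d['xy'],1).tolist(),round(d['score'],2)) for d in cams.pinpoint(p,t)])
a=p['pixels']; r=a[:,:,::-1]
for v in range(225,305,6): 
    row=a[v,255:345].astype(int); print(v,''.join('#' if c.max()<100 else ('W' if c.min()>185 else ('+' if c.min()>150 else '.')) for c in row))
E
```

```text
31.775 [ 0.4649 -0.1141  0.236 ] 0.0176
0.005 [323.8 233. ] [(np.float64(321.5), 4, 0.77)]
0.03 [322.5 242.5] [(np.float64(324.0), 15, 0.77)]
0.06 [321.1 253.6] [(np.float64(323.0), 15, 0.77)]
0.1 [319.3 267.7] [(np.float64(321.5), 6, 0.77)]
0.133 [317.8 278.8] []
[([318.5, 279.7], 0.98), ([302.0, 230.5], 0.54), ([173.6, 172.5], 0.48)]
225 WWWWWWW+WWWWWWWWWWWWW+.......................++++WWW.....++....##..+.+....................
231 WWWWWWWWWWWWWWW++WWWWWW..++++++W+.....................+...+++++++.........................
237 WWWWWWWWWWWWWWWWWWWWWWW++WWWWWWWWWWWWW........................###############.............
243 WWWWWWWWWWWWWWWWWWWWWWWWWWWWWW+++WWWWWWWWWWWWWWW++...........################.#...........
249 WWWWWWWWWWWWWWWWWWWWWWWWWWWWWWWWWWWWWWW++WWWWWWWWWWWW+.......###############..............
255 WWWWWWWWWWWWWWWWWWWWWWWWWWWWWWWWWWWWWWWWWWWWWWW++WWWWWWWWWWW###############...............
261 WWWWWWWWWWWWWWWWWWWWWWWWWWWWWWWWWWWWWWWWWWWWWWWWWWWWWWW++WW+###############...............
267 WWWWWWWWWWWWWWWWWWWWWWWWWWWWWWWWWWWWWWWWWWWWWWWWWWWWWWWWWWWWWWW+......WW..................
273 WWWWWWWWWWWWWWWWWWWWWWWWWWWWWWWWWWWWWWWWWWWWWWWWWWWWWWWWWWWWWWWW....+WWWWWWWWWWWWWWWW.....
279 WWWWWWWWWWWWWWWWWWWWWWWWWWWWWWWWWWWWWWWWWWWWWWWWWWWWW+..............WW+WWWWWWWWWWWWWWWW...
285 WWWWWWWWWWWWWWWWWWWWWWWWWWWWWWWWWWWWWWWWWWW........................++++++++WWWWWWWWWWWWWWW
291 WWWWWWWWWWWWWWWWWWWWWWWWWWWWWWWW................WWW..................++++++WW++++WWWWWWWWW
297 WWWWWWWWWWWWWWWWWWWWWWWWWW.+WWWW..................++++WWW+.......WWWW+..........+++++...++
303 WWWWWWWWWWWWWWWWWWWWWWWWW++++....+WWW+..............+++WWWWWWWW+..................+++++...
```

step_arm:
  deltas:
    - {"offset": [0.3,0,0],"roll": 0}
    - {"offset": [0,0,1],"roll": 0}
    - {"offset": [0,0,1.5],"roll": 0}
    - {"offset": [0,0,1.5],"roll": 0}
    - {"offset": [0,0,1.5],"roll": 0}
    - {"offset": [0,0,1.5],"roll": 0}
    - {"offset": [0,0,1.2],"roll": 0}
    - {"offset": [0,0,0.7],"roll": 0}
    - {"offset": [0,0,0.4],"roll": 0}
    - {"offset": [0,0,0.3],"roll": 0}
    - {"offset": [0,0,0],"roll": 0}

```text
t: 33.3
tool_pos: [0.4619, -0.1144, 0.1402]
orientation: [-0.132, 3.138, -0.0]
force: [-0.1, -0.6, 2.5]
opening: 0.0179
```

Run:
```python
from h import *
p=cams.read_camera('scene')
a=p['pixels']
cv2.imwrite('pics/raw_d.png',a[...,::-1])
for v in range(235,345,6): 
    row=a[v,270:360].astype(int); print(v,''.join('#' if c.max()<100 else ('W' if c.min()>185 else ('+' if c.min()>150 else '.')) for c in row))
s=np.array(robot.read_state()['tool_pos']);print(s,proj([s-[0,0,.03],s-[0,0,.06]],p).round(1))
```

```text
235 WWWWW+WWWWWWWWWWWWWWWW........#######.###.......#####..####################.##############
241 WWWWWWWWWWWWW+WWWWWWWWWW....++++............#################...##########################
247 WWWWWWWWWWWWWWWWWWWWW+WWWWWWWWWWWWWWWW......############..######......####################
253 WWWWWWWWWWWWWWWWWWWWWWWWWWWWW+WWWWWWWW+.....#####..............#######..################..
259 WWWWWWWWWWWWWWWWWWWWWWWWWWWWWWWWWWWWW+.....#####.+W....................#..................
265 WWWWWWWWWWWWWWWWWWWWWWWWWWWWWWWWWWWWWWWWW+..W.+++.........................................
271 WWWWWWWWWWWWWWWWWWWWWWWWWWWWWWWWWWWWWWWWW####.###.......+WWWWWWWWWWWW.....................
277 WWWWWWWWWWWWWWWWWWWWWWWWWWWWWWWWWWWWWWWW+##############.WWWWWWWWWWWWWWW...................
283 WWWWWWWWWWWWWWWWWWWWWWWWWWWWWWW+........###############++WWWWWWWWWWWWWWWWW.......+.+.#####
289 WWWWWWWWWWWWWWWWWWWW+...................###############++++++.++W++WWWWWWWWWWWWWWW+.###.+W
295 WWWWWWWWWW+WWWW...................++.WWW+...######..............+++...++++WWWWWWWW++++++++
301 WWWWWWWWWWW++...+WWW+................++++++WWWWW+.................+++........+++WWWWWWWWWW
307 WWWWWWWWWW++++++++++..WWWW+......WWWWW+........++WW+.................++....+..+.++WWWWW+++
313 WWWWWWWWWW++++++++.+.++++++.WWWW.................++++..+W+...+W++.............++....++++++
319 WWWWWWWWWWW+++++++.+++++.+.++....+WWWW.............+WWWWW++..................++WWWWWWWWWWW
325 WWWWWWWWWWWWWWWW+++++....+++++.++++++..+WWWWWWWW+..............................+++WW++++++
331 WWWWWWWWWWWWWWWWWWWWW++++.....##..+++++...+...............................................
337 WWWWWWWWWWWWWWWWWWWWWWWWWW+++.......++++++............................................####
343 WWWWWWWWWWWWWWWWWWWWWWWWWWWWWWWW+W+..++++........................................#########
[ 0.46188202 -0.11443575  0.14032446] [[317.2 277.1]
 [316.  286.9]]
```

The handle drops behind the divider with floor contact at 2.5 N, the same height as before. I'll release and retreat.

step_arm:
  deltas:
    - {"offset": [0,0,0],"roll": 0}
    - {"offset": [0,0,0],"roll": 0}
    - {"offset": [0,0,0],"roll": 0}
  fingers: 3.2

```text
t: 33.72
tool_pos: [0.4615, -0.1143, 0.1398]
orientation: [0.132, -3.139, -0.0]
force: [0.4, 0.3, -0.1]
opening: 0.0317
```

step_arm:
  deltas:
    - {"offset": [0,0,-2],"roll": 0}
    - {"offset": [0,0,-3],"roll": 0}
    - {"offset": [0,0,-4],"roll": 0}
    - {"offset": [0,0,-6],"roll": 0}
    - {"offset": [0,0,-4],"roll": 0}
    - {"offset": [0,0,0],"roll": 0}
    - {"offset": [0,0,0],"roll": 0}
    - {"offset": [0,0,0],"roll": 0}

```text
t: 34.72
tool_pos: [0.4609, -0.1141, 0.328]
orientation: [0.132, -3.136, -0.002]
force: [0.8, -0.3, -0.1]
opening: 0.0323
```

```bash
python3 look.py scene 100 60 380 320 1.85 fin
python3 - <<'E'
from h import *
p=cams.read_camera('scene')
for t in ['pipette_1','wash_bottle','stain_c','petri_0']: print(t,[(np.round(d['xy'],1).tolist(),round(d['score'],2)) for d in cams.pinpoint(p,t)][:4])
E
```

```text
{'t': 34.775, 'tool_pos': [0.4609, -0.1141, 0.3281], 'orientation': [0.1321, -3.1362, -0.0017], 'force': [-0.2296, -0.0963, -0.332], 'opening': 0.0316}
tcp px [[327.4 193.4]]
pipette_1 [([169.7, 170.0], 0.73), ([317.1, 307.7], 0.58)]
wash_bottle []
stain_c [([252.1, 189.7], 0.91)]
petri_0 [([225.2, 259.5], 0.65)]
```

View pics/fin.png

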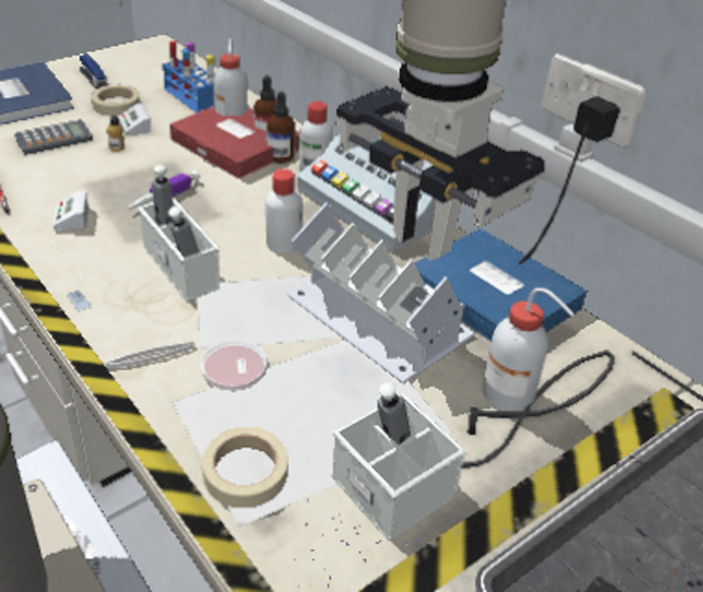

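Run:
```python
from h import *
p=cams.read_camera('scene')
for xy,n in [((194.6,174.8),'mid'),((186.2,151.8),'left'),((309.7,271),'right')]:
    for z in (.15,.14): print(n,z,atz(xy,p,z).round(3))
p2=cams.read_camera('top')
g=p2['pixels']
cv2.imwrite('pics/raw_ft.png',g[...,::-1])
for v in range(212,246): 
    print(v,''.join('#' if c.max()<75 else ('W' if c.min()>135 else '.') for c in g[v,155:225].astype(int)))
```

```text
mid 0.15 [0.413 0.315 0.15 ]
mid 0.14 [0.42  0.328 0.14 ]
left 0.15 [0.451 0.43  0.15 ]
left 0.14 [0.458 0.445 0.14 ]
right 0.15 [ 0.433 -0.119  0.15 ]
right 0.14 [ 0.44  -0.113  0.14 ]
212 ................................................................WWWWWW
213 ................................................................WWWWWW
214 ................................................................WWWWWW
215 ...............................................................WWWWWWW
216 ..............................................................WWWWWWWW
217 ............................................................WWWWWWWWWW
218 .......WWW.................#................................WWWWWWWWWW
219 ........WWWWWWWWWWWWWWWWWWWWWWW...........#..####..........WWWWWWWWWWW
220 ......WW###...............WWWWWWWWWWWWWWWWWWWW.WWWW..........WWWWWWWWW
221 ......WW####...######....W....................WWWWWWWWWWWWWWWWWWWWWWWW
222 ......W.####...#...........###....######.#....................WWWWWWWW
223 ......W.##########........###...............##..........##.#...WWWWWWW
224 ......W...
[... 935 characters left out ...]
....##..######..#..WWWWWW
237 ....WWW...................##..............W.#.....WWWW.###...#...WWWWW
238 ....WWWWWWWWWWWWWWWWWWWWWWWW........#......##.....WWWW..##...###...WWW
239 .................WW....WWWWWWWWWWWWWWWWWWWWWWWWW.WWWWWW.##..######...W
240 ......................................WW...WWWWW.WWWWWW.#.WW.###..##..
241 .................................WW...............WWWWW.#..W..........
242 ...................................................WWW................
243 ......................................................................
244 ......................................................................
245 ......................................................................
```

```bash
python3 -c "
from plant import robot
print(robot.read_state()['force']); print(robot.close_job())"
```

```text
[ 0.36204116 -0.21537369  0.10333207]
the job is handed in; nothing more can be done
None
```

All three springs were checked and all three pipettes are sorted; the job is handed in, at about 35 s of the 72 s allowed. I pressed the buttons in the rack from right to left.

| Pipette | Push-back felt | Spring | Now stands in |
|---|---|---|---|
| Right | about 2–2.5 N | weak | square caddy |
| Middle | about 9.5 N | stiff | long caddy, compartment on the robot's right |
| Left | about 10 N | stiff | long caddy, compartment on the robot's left |

The moves allow no tilt, so I did not grip the handles with a leaning tool. I pinched each pipette by its button above the fins, drew it out along its lean, let it swing upright under a light grip, and lowered it until it touched the caddy floor.

**Last checks:**
- **Pipettes:** the final pictures show all three standing in their compartments. The middle one leans on its wall at an estimated 20° or so, within the 40° limit. The other two look close to upright.
- **Robot:** the gripper was well clear, with wrist force near zero.
- **Bystanders:** all three look unmoved. In the last picture the network found the reagent bottle and the petri dish within about 3 pixels of where they started. It missed the wash bottle, which the picture shows in its old place.
- **Disagreement:** the network's caddy origins differed by about 1 cm from the rims I measured. I used the rims, with a shift of no more than 2 mm toward the network, and the pipettes went in.

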